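# Find the full pail of ornament caps by its weight and set it on the capping tray

### The job

Only one of the three closed pails hanging on the rack is still full of metal ornament caps; the other two are almost empty, and you can only tell by hefting them. Lift the full one off its hook and set it down gently, upright, on the shallow aluminium tray's floor, leaving the other two hanging on their own hooks and the rest of the table undisturbed.

Things in the scene. Friction and masses are not known exactly. Their poses are not given: they have to be found in the camera images.
- pail_a: one of three alike closed pails (white, blue lid) on the rack's left (+y) hook; 72 mm wide at foot, 89 at lid, lid top 92 mm high, 97 over the bail's feet. Origin: centre of underside; z up, y along the bail's crosspiece, x away from robot along the hook. Weighs 0.5 to 0.7 kg if full, 0.16 kg if almost empty; nothing shows outside; any of the three may be the full one
- pail_b: one of three alike closed pails (white, blue lid) on the rack's middle hook; 72 mm wide at foot, 89 at lid, lid top 92 mm high, 97 over the bail's feet. Origin: centre of underside; z up, y along the bail's crosspiece, x away from robot along the hook. Weighs 0.5 to 0.7 kg if full, 0.16 kg if almost empty; nothing shows outside; any of the three may be the full one
- pail_c: one of three alike closed pails (white, blue lid) on the rack's right (-y) hook; 72 mm wide at foot, 89 at lid, lid top 92 mm high, 97 over the bail's feet. Origin: centre of underside; z up, y along the bail's crosspiece, x away from robot along the hook. Weighs 0.5 to 0.7 kg if full, 0.16 kg if almost empty; nothing shows outside; any of the three may be the full one
- bail_a (a point): grip point of pail_a: midway between the two upright legs of its rigid steel bail, 127.5 mm above its underside, axes as the pail's. Legs 14 mm wide along x, outer faces 56 mm apart along y, straight from 22 mm below to 22 mm above this point; there a flat crosspiece (5 mm thick) rests on the hook. Pinch the legs from outside, a finger beside each; the hook stays between them
- bail_b (a point): grip point of pail_b: midway between the two upright legs of its rigid steel bail, 127.5 mm above its underside, axes as the pail's. Legs 14 mm wide along x, outer faces 56 mm apart along y, straight from 22 mm below to 22 mm above this point; there a flat crosspiece (5 mm thick) rests on the hook. Pinch the legs from outside, a finger beside each; the hook stays between them
- bail_c (a point): grip point of pail_c: midway between the two upright legs of its rigid steel bail, 127.5 mm above its underside, axes as the pail's. Legs 14 mm wide along x, outer faces 56 mm apart along y, straight from 22 mm below to 22 mm above this point; there a flat crosspiece (5 mm thick) rests on the hook. Pinch the legs from outside, a finger beside each; the hook stays between them
- rack: white tube rack, fixed to the table, 560 mm wide. Origin on the table under its hook rail; x away from the robot, y along the rail. Three steel hooks (8 mm rod) stand out 86 mm from the rail towards the robot (-x) at y = 150, 0, -150 mm; their tops are 219 mm high and their ends turn up to 231 mm, so a bail must rise 15 mm or more before it can be drawn off towards the robot
- shelf_edge (a point): middle of the front edge of the rack's wire drying shelf (with glass balls), 290 mm above the table. The shelf runs back from here 160 mm, underside 286 mm high; the edge is only 18 mm farther back than the bails (along x): the gripper body does not fit straight down over a bail. A tool tilted 26 to 40 degrees, reaching forward and down from the robot's side, does
- hook_a (a point): point on top of the hook where pail_a hangs at the start, 55 mm out from the rail, 219 mm above the table
- hook_b (a point): point on top of the hook where pail_b hangs at the start, 55 mm out from the rail, 219 mm above the table
- hook_c (a point): point on top of the hook where pail_c hangs at the start, 55 mm out from the rail, 219 mm above the table
- tray: shallow aluminium tray, fixed to the table, 165 x 165 mm outside, rim 14 mm high and 4 mm thick, floor 4 to 5 mm above the table. Origin: centre of its underside. It stands to the left or to the right in front of the rack; an egg tray of like size with glass balls (fixed, up to 90 mm high) stands on the other side
- brush_jar: a glass jar, 74 mm wide and 105 mm high, with five paint brushes standing in it up to 185 mm; bystander. Origin: centre of its underside
- paint_tub: a closed white and red paint tub, 106 mm wide, 83 mm high; bystander. Origin: centre of its underside
- pot_red: a small paint pot with red lid, 44 mm wide, 46 mm high, on the table below and between the hanging pails; bystander. Origin: centre of its underside
- pot_green: a small paint pot with green lid, 44 mm wide, 46 mm high, on the table below and between the hanging pails; bystander. Origin: centre of its underside
- glass_jar: an empty glass jar, 60 mm wide, 70 mm high, on the table in front of the rack; bystander. Origin: centre of its underside
- white_jar: a white jar with black lid, 58 mm wide, 59 mm high, on the table in front of the rack; bystander. Origin: centre of its underside
- brush: a paint brush 175 mm long lying on the table in front of the middle pail; bystander. Origin: about its middle
Not all that is in view belongs to the job. What is shaped like the pail_a but green is not meant. What is shaped like the pail_c but pink is not meant.

How it is judged:
At the end, for the whole second after the job is handed in: The full pail stands still (under 0.03 m/s) and upright (0.08 rad) on the tray floor, within 50 mm of its centre, underside below 12 mm, pressing with over 3.2 N (an empty one weighs 1.6 N). The other two hang on their own hooks (grip point within 60 mm of the hook point, 0.35 rad of upright) (((horizontal distance between pail_a and tray below 0.05 m and height (world z) of pail_a below 0.012 m and angle between pail_a's own z axis and vertical below 0.08 rad and contact force between pail_a and tray above 3.2 N and linear speed of pail_a below 0.03 m/s and distance between bail_b and hook_b below 0.06 m and angle between each of pail_b, pail_c's own z axis and vertical below 0.35 rad and distance between bail_c and hook_c below 0.06 m) or (horizontal distance between pail_b and tray below 0.05 m and height (world z) of pail_b below 0.012 m and angle between pail_b's own z axis and vertical below 0.08 rad and contact force between pail_b and tray above 3.2 N and linear speed of pail_b below 0.03 m/s and distance between bail_a and hook_a below 0.06 m and angle between each of pail_a, pail_c's own z axis and vertical below 0.35 rad and distance between bail_c and hook_c below 0.06 m) or (horizontal distance between pail_c and tray below 0.05 m and height (world z) of pail_c below 0.012 m and angle between pail_c's own z axis and vertical below 0.08 rad and contact force between pail_c and tray above 3.2 N and linear speed of pail_c below 0.03 m/s and distance between bail_a and hook_a below 0.06 m and angle between each of pail_a, pail_b's own z axis and vertical below 0.35 rad and distance between bail_b and hook_b below 0.06 m))); the robot touches nothing.
It fails at once if a pail is dropped or slammed onto the tray (arrives faster than 0.4 m/s) ((linear speed of pail_a above 0.4 m/s and height (world z) of pail_a below 0.025 m and horizontal distance between pail_a and tray below 0.09 m) or (linear speed of pail_b above 0.4 m/s and height (world z) of pail_b below 0.025 m and horizontal distance between pail_b and tray below 0.09 m) or (linear speed of pail_c above 0.4 m/s and height (world z) of pail_c below 0.025 m and horizontal distance between pail_c and tray below 0.09 m)).
It fails at once if a pail is tipped by more than 0.7 rad (angle between any of pail_a, pail_b, pail_c's own z axis and vertical above 0.7 rad).
It fails at once if a bystander on the table is moved by more than 30 mm (distance of any of brush_jar, paint_tub, pot_red, pot_green, glass_jar, white_jar, brush from where it was at the start of the episode above 0.03 m).
It fails at once if a jar or pot is knocked over (angle between any of brush_jar, paint_tub, pot_red, pot_green, glass_jar, white_jar's own z axis and vertical above 0.5 rad).
It also fails if it takes over 72 s, if anything falls off the work surface, if the arm or the gripper's body presses on something with over 40 N, if the wrist force passes 120 N, or if a joint passes its speed limit or range.

### The arm

A 7-joint arm with a two-finger parallel gripper is mounted at the origin on the work surface. World frame = base frame: x ahead of the robot, y to its left, z up, the work surface at z = 0. Lengths are in m, angles in rad, forces in N, time in s.
With the tool pointing down it reaches from about 0.4 to 0.85 m from the base axis. Payload 10.4 kg.
Tool frame: the origin (TCP) lies midway between the tips of the shut fingers; the grasp point (between the pads) lies 19 mm behind it; y points along the fingers, x is the direction in which the jaws open and shut, and the axes are right-handed (so a half turn about y gives the same grasp; the last joint's range is limited). The gripper opens to 87 mm and grips with 3 to 60 N. Pads are 19 mm wide; open, the fingers measure 117 mm over their backs; the gripper's body (75 mm by 190 mm) begins 51 mm behind the grasp point.
Start: joints at [-1.291, 0.332, -0.065, 1.46, 0.022, 1.35, -0.088], TCP at [0.186, 0.597, 0.223] pointing down, gripper open.
Joint ranges: [-2.6, 2.6], [-0.5, 2.12], [-1.47, 1.34], [0.16, 2.42], [-1.27, 4.41], [0.06, 2.06], [-2.6, 2.6]. Speed limits (rad/s): [2.22, 2.22, 2.79, 2.79, 3.14, 3.14, 3.14].

### API

Orientations are given as a unit quaternion [x, y, z, w].
In Python, from bench import * gives the robot as it stands.
- The arm moves only by the tool jog_arm, never from a script. Its argument "commands" is a list of rows, each an object with "translation": the shift along the world's x, y, z in mm, a list of three; "twist": the turn about the world's z in rad. A call has 1 to 20 rows; each row shifts and turns the commanded pose from where the row before left it; what a row does not reach is not made up. A row lasts 1/10 s, in which the tool goes at most 50 mm and 8.59 degrees, less where a joint would pass 70% of its speed; a pose out of reach is approached as far as the arm can. A call is refused whole if a number of a shift passes 50 or a number of a turn 0.15, either way. A call with a gripper value outside its range is refused whole. "grip" is the closure, from 0 (fully open) to 1 (shut), set as the call begins (left out, the last holds). The fingers move at their own pace and stop on an object; "grip_force" is the grip in N (left out, the last holds). Time passes only in rows, so rows that do not move let the fingers close. It gives the time, the measured TCP pose, the force and the opening at its end, in the units of the state.
- read_state(): the state, without advancing time (a new reading comes with each control period).
- camera(name): name is "side" or "top"; returns a dict with "img" (400x640x3 uint8, red, green, blue), "fx", "fy", "cx", "cy" (pixels), "cam_to_world" (4x4, takes a point from camera to world coordinates). Camera axes: x right, y down, z forward; pixel columns grow to the right and rows downward; lengths in m; the calibration is good to about 2 mm. A picture is of the moment at which its call begins. There is no depth.
- close_job(): hands the job in, once; it reports no verdict.
The state is a dict: "time": time; "joint_positions": joint angles; "joint_vel": joint speeds; "joint_torque": joint torques, N m; "ee_pos": TCP position; "eef_rot": TCP orientation; "ft_force": force on the tool from outside, world axes, zero at the start; "torque": the same for the moment, N m; "width": finger opening in m.
Only numpy, scipy, OpenCV 4.12 (cv2) and the standard library are available. Lean on these libraries where they do the work, as an engineer would, in place of code of your own. Each camera call takes 0.05 s, during which the arm holds its last target.

## Working session

There is one attempt and no reset: what is moved stays moved. The work goes in short steps, Python scripts to look and compute and a tool call to move; the robot and the scene stay as the last step left them, time stands still between calls to the robot, and variables do not carry over. Pictures are saved under pics/ and viewed, and the job is handed in when it is done.

Besides the shell and the picture viewer there is one more tool, called after "Call:" as a command line: name --argument value ..., lists and objects as JSON in quotes. jog_arm: Moves the arm, as the interface text tells. Its arguments: {"type":"object","properties":{"commands":{"type":"array"},"grip":{"type":"number"},"grip_force":{"type":"number"}},"required":["commands"]}

```bash
mkdir -p pics; ls
python3 - <<'E'
from bench import *
import cv2,numpy as np
s=read_state();print(s)
for n in("side","top"):
    c=camera(n);cv2.imwrite(f"pics/{n}0.png",c["img"][:,:,::-1]);print(n,c["fx"],c["fy"],c["cx"],c["cy"],np.round(c["cam_to_world"],4).tolist())
E
```

```text
pics
{'time': 0.0, 'joint_positions': array([-1.29060172,  0.33287067, -0.06466837,  1.46097005,  0.02160382,
        1.34990786, -0.08848913]), 'joint_vel': array([ 0.00079844, -0.00215037,  0.00220436, -0.00195753, -0.00104746,
        0.00020238,  0.00014489]), 'joint_torque': array([ 4.95400436e-04, -6.23265696e+01,  2.46794207e-02, -3.89908898e+01,
       -6.14433596e-02,  3.96660715e-02,  1.74225838e-04]), 'ee_pos': array([0.1862739, 0.5961734, 0.2217409]), 'eef_rot': array([ 0.57001873,  0.41847382, -0.4192696 , -0.56936044]), 'ft_force': array([-0.05574956,  0.93480588,  0.24936004]), 'torque': array([2.16113866e-02, 4.34629017e-02, 3.26594743e-05]), 'width': 0.08697084026979372}
side 428.9263862504864 428.9263862504864 319.31218898172733 207.81837993211101 [[0.7609, -0.458, 0.4596, -0.1329], [-0.6487, -0.5197, 0.556, -0.6806], [-0.0158, -0.7212, -0.6926, 1.052], [0.0, 0.0, 0.0, 1.0]]
top 370.9693560388855 370.9693560388855 325.0743061617983 198.35165443436873 [[0.0286, -0.9882, 0.1505, 0.229], [-0.9996, -0.0285, 0.0026, 0.0027], [0.0018, -0.1505, -0.9886, 1.4962], [0.0, 0.0, 0.0, 1.0]]
```

View pics/side0.png

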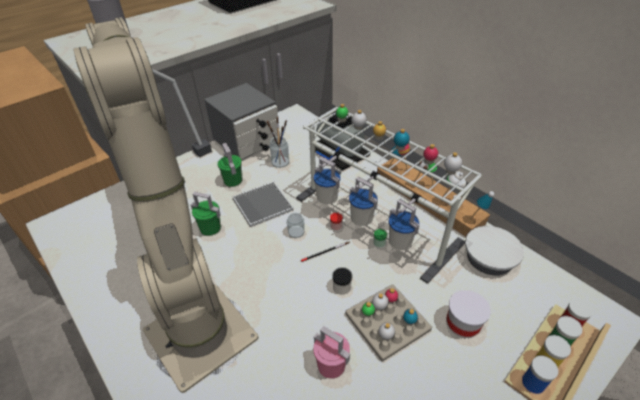

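View pics/top0.png

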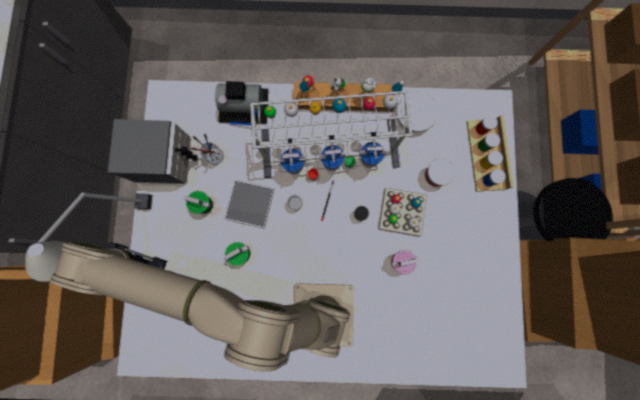

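The scene: three blue-lidded pails on the rack in the side view near (327,183), (363,203) and (403,225), and in the top view near (292,160), (332,157) and (372,153). The grey tray is on the left, at top (249,203). Look-alikes to avoid are two green pails at top (198,203) and (237,254) and a pink one at (403,262). I'll take close crops next.

```bash
cat > h.py <<'E'
from bench import *
import cv2,numpy as np
def ray(c,u,v):
    M=np.array(c["cam_to_world"]);d=M[:3,:3]@np.array([(u-c["cx"])/c["fx"],(v-c["cy"])/c["fy"],1]);return M[:3,3],d
def plane(c,u,v,z):
    o,d=ray(c,u,v);return o+d*(z-o[2])/d[2]
def proj(c,p):
    M=np.array(c["cam_to_world"]);q=M[:3,:3].T@(np.asarray(p)-M[:3,3]);return np.array([c["fx"]*q[0]/q[2]+c["cx"],c["fy"]*q[1]/q[2]+c["cy"]])
def crop(c,n,x0,x1,y0,y1,k,f):
    im=cv2.resize(c["img"][y0:y1,x0:x1,::-1],None,fx=k,fy=k,interpolation=cv2.INTER_CUBIC);cv2.imwrite(f"pics/{f}.png",im)
E
python3 - <<'E'
from h import *
s=camera("side");t=camera("top")
crop(s,"side",290,450,130,250,5,"s1");crop(t,"top",220,420,80,230,4,"t1")
hsv=cv2.cvtColor(t["img"],cv2.COLOR_RGB2HSV)
g=cv2.inRange(hsv,(0,0,60),(180,60,120))
g[:175]=0;g[235:]=0;g[:,:215]=0;g[:,285:]=0
cs,_=cv2.findContours(g,cv2.RETR_EXTERNAL,cv2.CHAIN_APPROX_SIMPLE)
c=max(cs,key=cv2.contourArea);r=cv2.minAreaRect(c);print("tray",r)
for p in cv2.boxPoints(r): print(plane(t,*p,0.01).round(3))
print("ctr",plane(t,*r[0],0.008).round(4))
b=cv2.inRange(hsv,(100,120,40),(130,255,255))
b[:130]=0;b[185:]=0;b[:,:270]=0;b[:,400:]=0
n,l,st,ce=cv2.connectedComponentsWithStats(b)
for i in range(1,n):
    if st[i,4]>30: print("top lid",st[i],ce[i].round(1),plane(t,*ce[i],0.16).round(3))
hs=cv2.cvtColor(s["img"],cv2.COLOR_RGB2HSV);b=cv2.inRange(hs,(100,120,40),(130,255,255))
n,l,st,ce=cv2.connectedComponentsWithStats(b)
for i in range(1,n):
    if st[i,4]>60: print("side lid",st[i],ce[i].round(1),plane(s,*ce[i],0.155).round(3))
E
```

```text
tray ((249.14706420898438, 203.4117431640625), (38.80569839477539, 39.04823303222656), 14.03624439239502)
[0.365 0.404 0.01 ]
[0.521 0.376 0.01 ]
[0.487 0.22  0.01 ]
[0.332 0.251 0.01 ]
ctr [0.4259 0.3132 0.008 ]
top lid [362 143  11   7  34] [366.8 145.7] [ 0.635 -0.143  0.16 ]
top lid [362 151  22  14 197] [372.  157.7] [ 0.59  -0.163  0.16 ]
top lid [322 154  22  15 196] [332.8 161.2] [ 0.572 -0.019  0.16 ]
top lid [281 158  23  14 195] [292.7 164.8] [0.554 0.129 0.16 ]
side lid [314 170  22  17 251] [323.8 178.5] [0.563 0.135 0.155]
side lid [350 189  23  20 309] [360.5 199.1] [ 0.583 -0.015  0.155]
side lid [389 212  25  21 367] [401.  222.5] [ 0.6   -0.164  0.155]
side lid [523 369  26  24 317] [533.4 382.5] [ 0.456 -0.662  0.155]
```

View pics/s1.png

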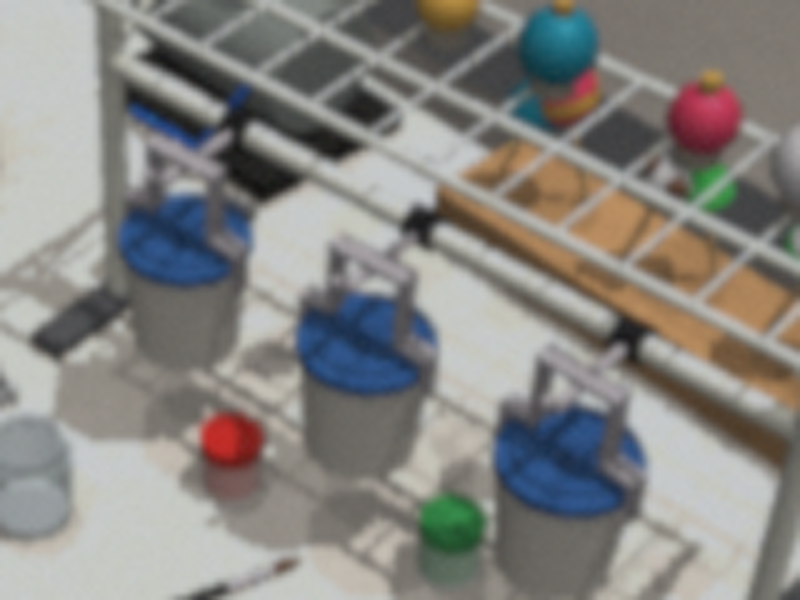

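View pics/t1.png

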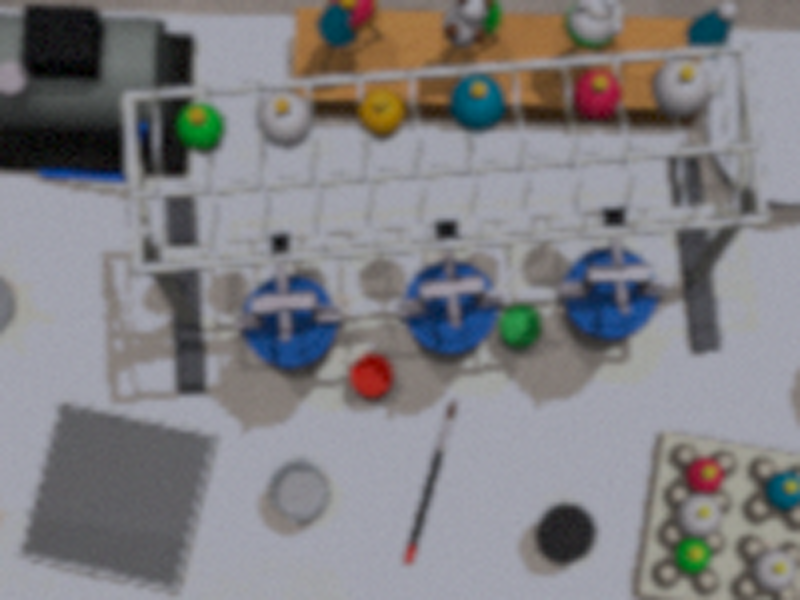

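The close crop shows all three hanging pails with blue lids and white bodies, so they are the described ones. The green and pink pails stand apart on the table. Next I'll triangulate the bail crosspieces and the shelf edge.

Run:
```python
from h import *
s=camera("side");t=camera("top")
P=[]
for n,a,b in [("a",(290.75,154.5),(327.4,161.6)),("b",(333,152.3),(364.2,182)),("c",(375,148.3),(406.8,204.2))]:
    o1,d1=ray(t,*a);o2,d2=ray(s,*b)
    A=np.array([d1,-d2]).T;x=np.linalg.lstsq(A,o2-o1,rcond=None)[0]
    print(n,((o1+d1*x[0]+o2+d2*x[1])/2).round(4),"gap",np.linalg.norm(o1+d1*x[0]-o2-d2*x[1]).round(4),plane(t,*a,.224).round(4),plane(s,*b,.224).round(4))
# shelf front edge ends, top crop
for a in[(145,267),(765,220)]: print("shelf",plane(t,a[0]/4+220,a[1]/4+80,.29).round(3))
for a in[(97,3),(800,365)]: print("shelf side",plane(s,a[0]/5+290,a[1]/5+130,.29).round(3))
for nm,u,v,z in[("red",(371),(377),.046),("green",520,327,.046),("glass",300,493,.035),("white",566,533,.059),("brush1",410,555,.005),("brush2",452,405,.005)]: print(nm,plane(t,u/4+220,v/4+80,z).round(3))
# brush jar
print("brushjar",plane(t,210,150,.1).round(3),"paint tub",plane(t,438,174,.083).round(3))
for u,v in[(198,203),(237,254),(403,262)]: print("decoy",plane(t,u,v,.1).round(3))
```

```text
a [0.577  0.1325 0.2179] gap 0.0009 [0.5757 0.1316 0.224 ] [0.5714 0.1267 0.224 ]
b [ 0.5893 -0.0178  0.2219] gap 0.0014 [ 0.5881 -0.0173  0.224 ] [ 0.5882 -0.0197  0.224 ]
c [ 0.6079 -0.1665  0.2245] gap 0.0026 [ 0.607  -0.1657  0.224 ] [ 0.6098 -0.1666  0.224 ]
shelf [0.581 0.242 0.29 ]
shelf [ 0.637 -0.279  0.29 ]
shelf side [0.578 0.22  0.29 ]
shelf side [ 0.637 -0.278  0.29 ]
red [0.546 0.058 0.046]
green [ 0.601 -0.089  0.046]
glass [0.428 0.125 0.035]
white [ 0.393 -0.137  0.059]
brush1 [0.373 0.015 0.005]
brush2 [ 0.528 -0.024  0.005]
brushjar [0.618 0.458 0.1  ] paint tub [ 0.553 -0.431  0.083]
decoy [0.41  0.488 0.1  ]
decoy [0.223 0.328 0.1  ]
decoy [ 0.211 -0.29   0.1  ]
```

Rack yaw is about 0.112 rad, taken from the bail spacing of 0.298 m (expected 0.300). The bails are at a (0.575, 0.130), b (0.589, -0.018) and c (0.608, -0.166).

The tool points straight down and the rows can only turn it about z. I'll move to the front of the rack first, then see how the arm behaves at its reach and wrist limits, where it may have to tilt.

Call:
jog_arm --commands '[{"translation":[0,0,45],"twist":0},{"translation":[0,0,45],"twist":0},{"translation":[0,0,45],"twist":0},{"translation":[0,0,45],"twist":0},{"translation":[18,-42,0],"twist":0.03},{"translation":[18,-42,0],"twist":0.03},{"translation":[18,-42,0],"twist":0.03},{"translation":[18,-42,0],"twist":0.03},{"translation":[18,-42,0],"twist":0.03},{"translation":[18,-42,0],"twist":0.03},{"translation":[18,-42,0],"twist":0.03},{"translation":[18,-42,0],"twist":0.03},{"translation":[18,-42,0],"twist":0.03},{"translation":[18,-42,0],"twist":0.03},{"translation":[18,-42,0],"twist":0.03},{"translation":[18,-42,0],"twist":0.03},{"translation":[18,-42,0],"twist":0.05}]'

```text
time: 2.0
ee_pos: [0.4206, 0.0486, 0.4028]
eef_rot: [0.472, 0.527, -0.526, -0.472]
ft_force: [1.1, 0.5, -0.4]
width: 0.0867
```

```bash
cat > st.py <<'E'
from h import *
from scipy.spatial.transform import Rotation as R
s=read_state();r=R.from_quat(s["eef_rot"]).as_matrix()
print("t",round(s["time"],2),"q",s["joint_positions"].round(3),"ee",s["ee_pos"].round(4),"x",r[:,0].round(3),"y",r[:,1].round(3),"grasp",(s["ee_pos"]-.019*r[:,1]).round(4),"F",s["ft_force"].round(2),"M",s["torque"].round(3),"w",round(s["width"],4))
h=-r[:,1];print("tilt",np.degrees(np.arccos(-r[2,1])).round(2),"xang",np.arctan2(r[1,0],r[0,0]).round(3))
E
python3 st.py
```

```text
t 2.0 q [-0.832 -0.214  0.503  1.635  0.103  1.694  1.353] ee [0.4206 0.0486 0.4028] x [-0.108  0.994  0.001] y [ 0.001  0.001 -1.   ] grasp [0.4206 0.0486 0.4218] F [ 1.09  0.46 -0.41] M [ 0.017 -0.079  0.019] w 0.0867
tilt 0.06 xang 1.679
```

Call:
jog_arm --commands '[{"translation":[0,0,50],"twist":0},{"translation":[0,0,50],"twist":0},{"translation":[0,0,50],"twist":0},{"translation":[0,0,50],"twist":0},{"translation":[0,0,50],"twist":0},{"translation":[0,0,50],"twist":0},{"translation":[0,0,50],"twist":0},{"translation":[0,0,50],"twist":0}]'

```text
time: 2.8
ee_pos: [0.419, 0.0528, 0.6034]
eef_rot: [0.489, 0.537, -0.513, -0.457]
ft_force: [0.2, -0.0, -0.3]
width: 0.0867
```

```bash
python3 st.py
```

```text
t 2.8 q [-0.057 -0.039 -0.179  1.079  0.012  2.049  1.445] ee [0.419  0.0528 0.6034] x [-0.104  0.995 -0.011] y [ 0.055 -0.005 -0.998] grasp [0.4179 0.0529 0.6223] F [ 0.22 -0.03 -0.33] M [0.042 0.072 0.037] w 0.0867
tilt 3.17 xang 1.675
```

As hoped, once joint 6 reaches its stop the tool begins to tilt forward. I'll keep going and check whether the tilt persists.

Call:
jog_arm --commands '[{"translation":[0,0,50],"twist":0},{"translation":[0,0,50],"twist":0},{"translation":[0,0,50],"twist":0},{"translation":[0,0,50],"twist":0},{"translation":[0,0,50],"twist":0},{"translation":[0,0,50],"twist":0}]'

```text
time: 3.4
ee_pos: [0.4194, 0.0512, 0.6811]
eef_rot: [0.521, 0.58, -0.465, -0.419]
ft_force: [0.0, 0.3, -1.0]
width: 0.0867
```

```bash
python3 st.py
```

```text
t 3.4 q [ 0.814 -0.036 -0.976  0.886 -0.021  2.058  1.499] ee [0.4194 0.0512 0.6811] x [-0.105  0.994  0.002] y [ 0.215  0.025 -0.976] grasp [0.4153 0.0507 0.6997] F [ 0.03  0.31 -0.96] M [0.036 0.245 0.034] w 0.0867
tilt 12.49 xang 1.676
```

Call:
jog_arm --commands '[{"translation":[0,0,-30],"twist":0},{"translation":[0,0,-30],"twist":0}]'

```text
time: 3.6
ee_pos: [0.4201, 0.0516, 0.6193]
eef_rot: [0.52, 0.58, -0.465, -0.42]
ft_force: [0.5, 0.4, -0.8]
width: 0.0871
```

```bash
python3 st.py
```

```text
t 3.6 q [ 0.895 -0.185 -0.853  1.127 -0.183  1.915  1.632] ee [0.4201 0.0516 0.6193] x [-0.107  0.994  0.003] y [ 0.214  0.026 -0.977] grasp [0.416  0.0511 0.6378] F [ 0.47  0.38 -0.76] M [0.037 0.218 0.019] w 0.0871
tilt 12.43 xang 1.678
```

The tilt persists when I come back down. I'll go on to about 32°.

Call:
jog_arm --commands '[{"translation":[0,0,50],"twist":0},{"translation":[0,0,50],"twist":0},{"translation":[0,0,50],"twist":0},{"translation":[0,0,50],"twist":0},{"translation":[0,0,50],"twist":0},{"translation":[0,0,50],"twist":0},{"translation":[0,0,50],"twist":0}]'

```text
time: 4.3
ee_pos: [0.4204, 0.0474, 0.7673]
eef_rot: [0.558, 0.623, -0.404, -0.371]
ft_force: [-1.7, 0.9, -0.3]
width: 0.087
```

```bash
python3 st.py
```

```text
t 4.3 q [ 1.344 -0.026 -1.466  0.676 -0.029  2.058  1.525] ee [0.4204 0.0474 0.7673] x [-0.103  0.995  0.011] y [ 0.395  0.051 -0.917] grasp [0.4129 0.0464 0.7848] F [-1.67  0.91 -0.26] M [0.086 0.547 0.041] w 0.087
tilt 23.48 xang 1.674
```

Call:
jog_arm --commands '[{"translation":[0,0,50],"twist":0},{"translation":[0,0,50],"twist":0},{"translation":[0,0,50],"twist":0},{"translation":[0,0,50],"twist":0},{"translation":[0,0,50],"twist":0}]'

```text
time: 4.8
ee_pos: [0.3994, 0.0485, 0.8512]
eef_rot: [0.588, 0.661, -0.343, -0.315]
ft_force: [0.4, -0.9, 0.3]
width: 0.0868
```

```bash
python3 st.py
```

```text
t 4.8 q [ 1.41  -0.043 -1.468  0.485 -0.084  2.058  1.542] ee [0.3994 0.0485 0.8512] x [-0.109  0.994  0.013] y [ 0.561  0.072 -0.825] grasp [0.3887 0.0472 0.8669] F [ 0.4  -0.87  0.32] M [-0.084  0.678 -0.014] w 0.0868
tilt 34.44 xang 1.68
```

The tool is now tilted 34.4°, heading along the hooks with the jaws parallel to the rail. I'll descend to a pre-grasp in front of bail_a.

Call:
jog_arm --commands '[{"translation":[8,6,-45],"twist":0},{"translation":[8,6,-45],"twist":0},{"translation":[8,6,-45],"twist":0},{"translation":[8,6,-45],"twist":0},{"translation":[8,6,-45],"twist":0},{"translation":[8,6,-45],"twist":0},{"translation":[8,6,-45],"twist":0},{"translation":[8,6,-45],"twist":0},{"translation":[8,6,-45],"twist":0},{"translation":[8,6,-45],"twist":0},{"translation":[8,6,-40],"twist":0},{"translation":[0,0,-20],"twist":0},{"translation":[0,0,0],"twist":0},{"translation":[0,0,0],"twist":0}]'

```text
time: 6.2
ee_pos: [0.4913, 0.1209, 0.3948]
eef_rot: [0.582, 0.649, -0.374, -0.316]
ft_force: [0.1, 0.4, 0.4]
width: 0.087
```

```bash
python3 st.py
python3 - <<'E'
from h import *
s=camera("side");t=camera("top")
im=np.hstack([cv2.resize(s["img"][80:300,200:480],None,fx=1.42,fy=1.42),cv2.resize(t["img"][80:300,200:480],None,fx=1.42,fy=1.42)])
cv2.imwrite("pics/p1.png",im[:,:,::-1])
E
```

```text
t 6.2 q [ 0.626 -0.48  -0.715  1.877 -0.326  1.087  1.653] ee [0.4913 0.1209 0.3948] x [-0.122  0.992 -0.025] y [ 0.52   0.042 -0.853] grasp [0.4814 0.1201 0.411 ] F [0.05 0.36 0.42] M [-0.003  0.611  0.078] w 0.087
tilt 31.45 xang 1.693
```

View pics/p1.png

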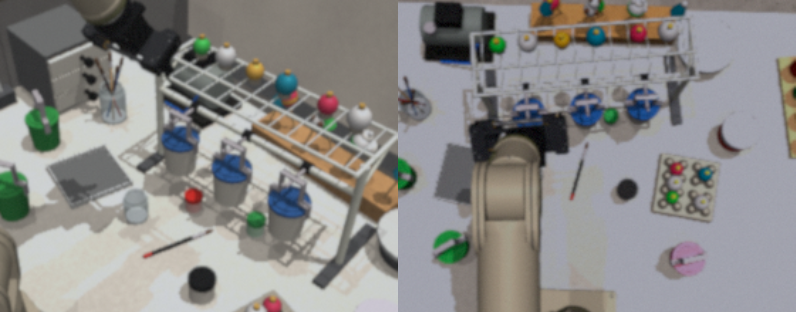

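The arm is in front of bail_a at top-picture (520,140), with the gripper above and in front of the left pail. Tilt is still 31°. I'll continue to the pre-grasp.

Call:
jog_arm --commands '[{"translation":[6,0,-22],"twist":0},{"translation":[6,0,-22],"twist":0},{"translation":[6,0,-22],"twist":0},{"translation":[6,0,-22],"twist":0},{"translation":[0,0,0],"twist":0}]'

```text
time: 6.8
ee_pos: [0.515, 0.1203, 0.3043]
eef_rot: [0.582, 0.648, -0.374, -0.318]
ft_force: [-0.6, 0.1, 0.4]
width: 0.0872
```

```bash
python3 st.py
```

```text
t 6.8 q [ 0.658 -0.404 -0.822  2.009 -0.299  0.877  1.623] ee [0.515  0.1203 0.3043] x [-0.121  0.992 -0.024] y [ 0.517  0.042 -0.855] grasp [0.5052 0.1195 0.3205] F [-0.64  0.09  0.42] M [-0.02   0.611 -0.072] w 0.0872
tilt 31.25 xang 1.692
```

Call:
jog_arm --commands '[{"translation":[8.5,1.4,-14.8],"twist":0},{"translation":[8.5,1.4,-14.8],"twist":0},{"translation":[8.5,1.4,-14.8],"twist":0},{"translation":[8.5,1.4,-14.8],"twist":0},{"translation":[8.5,1.4,-14.8],"twist":0},{"translation":[8.5,1.4,-14.8],"twist":0},{"translation":[8.5,1.4,-14.8],"twist":0},{"translation":[8.5,1.4,-14.8],"twist":0},{"translation":[0,0,0],"twist":0},{"translation":[0,0,0],"twist":0}]'

```text
time: 7.8
ee_pos: [0.5838, 0.1318, 0.1884]
eef_rot: [0.582, 0.649, -0.373, -0.317]
ft_force: [0.5, 0.2, -0.4]
width: 0.0869
```

```bash
python3 st.py
python3 - <<'E'
from h import *
s=camera("side");t=camera("top")
im=np.hstack([cv2.resize(s["img"][120:240,270:390],None,fx=3.3,fy=3.3),cv2.resize(t["img"][100:220,230:350],None,fx=3.3,fy=3.3)])
cv2.imwrite("pics/p2.png",im[:,:,::-1])
E
```

```text
t 7.8 q [ 0.94  -0.008 -1.29   2.035  0.237  0.591  1.183] ee [0.5838 0.1318 0.1884] x [-0.12   0.992 -0.023] y [ 0.519  0.043 -0.854] grasp [0.5739 0.1309 0.2046] F [ 0.46  0.18 -0.45] M [0.017 0.61  0.002] w 0.0869
tilt 31.39 xang 1.691
```

View pics/p2.png

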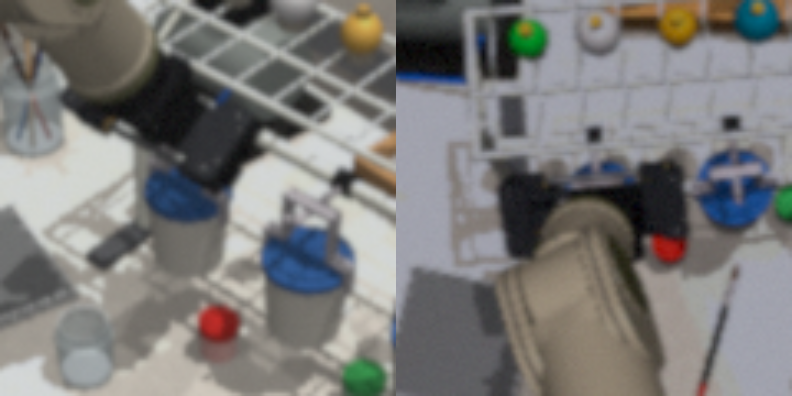

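Gripper straddles bail_a: the crosspiece is visible between the fingers at crop (600,180), and there is no contact force. Closing now.

Call:
jog_arm --commands '[{"translation":[0,0,-3],"twist":0},{"translation":[0,0,0],"twist":0},{"translation":[0,0,0],"twist":0},{"translation":[0,0,0],"twist":0},{"translation":[0,0,0],"twist":0},{"translation":[0,0,0],"twist":0}]' --grip 1.0 --grip_force 30

```text
time: 8.5
ee_pos: [0.5833, 0.1321, 0.1843]
eef_rot: [0.582, 0.649, -0.374, -0.316]
ft_force: [-0.5, 0.2, 0.3]
width: 0.0561
```

```bash
python3 st.py
```

```text
t 8.5 q [ 0.938  0.003 -1.295  2.04   0.264  0.585  1.161] ee [0.5833 0.1321 0.1843] x [-0.122  0.992 -0.025] y [ 0.519  0.043 -0.854] grasp [0.5734 0.1313 0.2006] F [-0.55  0.25  0.28] M [0.016 0.625 0.113] w 0.0561
tilt 31.39 xang 1.693
```

Width is 56.1 mm, so both legs are gripped (expected 56) with no side force. Now a small heft of 8 mm.

Call:
jog_arm --commands '[{"translation":[0,0,2],"twist":0},{"translation":[0,0,3],"twist":0},{"translation":[0,0,3],"twist":0},{"translation":[0,0,0],"twist":0},{"translation":[0,0,0],"twist":0},{"translation":[0,0,0],"twist":0}]'

```text
time: 9.1
ee_pos: [0.5832, 0.1319, 0.1922]
eef_rot: [0.582, 0.649, -0.374, -0.316]
ft_force: [-0.8, 0.7, -1.5]
width: 0.0559
```

```bash
python3 st.py
```

```text
t 9.1 q [ 0.945 -0.024 -1.288  2.031  0.207  0.596  1.21 ] ee [0.5832 0.1319 0.1922] x [-0.122  0.992 -0.025] y [ 0.519  0.042 -0.854] grasp [0.5733 0.1311 0.2084] F [-0.75  0.72 -1.5 ] M [-0.047  0.871 -0.054] w 0.0559
tilt 31.38 xang 1.693
```

Vertical load is about 1.5 N, matching an almost empty pail (1.6 N; a full one would be at least 4.9 N). I'll put it back and release.

Call:
jog_arm --commands '[{"translation":[0,0,-3],"twist":0},{"translation":[0,0,-3],"twist":0},{"translation":[0,0,-2],"twist":0},{"translation":[0,0,0],"twist":0},{"translation":[0,0,0],"twist":0}]'

```text
time: 9.6
ee_pos: [0.5834, 0.1321, 0.1844]
eef_rot: [0.582, 0.649, -0.374, -0.316]
ft_force: [1.4, -0.3, -0.0]
width: 0.0559
```

Call:
jog_arm --commands '[{"translation":[0,0,0],"twist":0},{"translation":[0,0,0],"twist":0},{"translation":[0,0,0],"twist":0},{"translation":[0,0,0],"twist":0},{"translation":[0,0,0],"twist":0},{"translation":[0,0,0],"twist":0}]' --grip 0

```text
time: 10.2
ee_pos: [0.5832, 0.132, 0.1843]
eef_rot: [0.582, 0.649, -0.374, -0.316]
ft_force: [0.2, -0.1, 0.0]
width: 0.0859
```

```bash
python3 st.py
```

```text
t 10.2 q [ 0.941  0.003 -1.298  2.04   0.265  0.585  1.16 ] ee [0.5832 0.132  0.1843] x [-0.122  0.992 -0.025] y [ 0.519  0.042 -0.854] grasp [0.5734 0.1312 0.2005] F [ 0.21 -0.05  0.01] M [-0.01   0.616 -0.019] w 0.0859
tilt 31.39 xang 1.693
```

Call:
jog_arm --commands '[{"translation":[-8.5,-1.4,14.8],"twist":0},{"translation":[-8.5,-1.4,14.8],"twist":0},{"translation":[-8.5,-1.4,14.8],"twist":0},{"translation":[-8.5,-1.4,14.8],"twist":0},{"translation":[-8.5,-1.4,14.8],"twist":0},{"translation":[-8.5,-1.4,14.8],"twist":0},{"translation":[-8.5,-1.4,14.8],"twist":0},{"translation":[-8.5,-1.4,14.8],"twist":0},{"translation":[2.8,-25,0],"twist":0},{"translation":[2.8,-25,0],"twist":0},{"translation":[2.8,-25,0],"twist":0},{"translation":[2.8,-25,0],"twist":0},{"translation":[2.8,-25,0],"twist":0},{"translation":[2.8,-25,0],"twist":0},{"translation":[0,0,0],"twist":0},{"translation":[0,0,0],"twist":0}]'

```text
time: 11.8
ee_pos: [0.532, -0.0292, 0.3025]
eef_rot: [0.582, 0.649, -0.374, -0.317]
ft_force: [0.7, -0.4, 0.1]
width: 0.0869
```

```bash
python3 st.py
python3 - <<'E'
from h import *
s=camera("side");t=camera("top")
im=np.hstack([cv2.resize(s["img"][120:240,300:420],None,fx=3.3,fy=3.3),cv2.resize(t["img"][100:220,260:380],None,fx=3.3,fy=3.3)])
cv2.imwrite("pics/p3.png",im[:,:,::-1])
E
```

```text
t 11.8 q [ 0.714 -0.315 -0.567  2.017 -0.36   0.874  1.982] ee [ 0.532  -0.0292  0.3025] x [-0.121  0.992 -0.024] y [ 0.519  0.043 -0.854] grasp [ 0.5221 -0.03    0.3187] F [ 0.75 -0.37  0.06] M [-0.009  0.609 -0.048] w 0.0869
tilt 31.37 xang 1.692
```

View pics/p3.png

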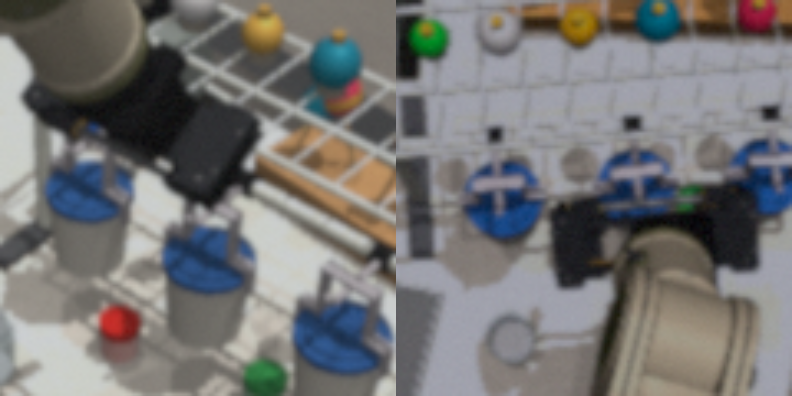

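Pail_a hangs straight on its hook again, at crop (85,190), and the gripper is in front of pail_b. I'll approach, close and heft the same way.

Call:
jog_arm --commands '[{"translation":[8.5,1.4,-14.8],"twist":0},{"translation":[8.5,1.4,-14.8],"twist":0},{"translation":[8.5,1.4,-14.8],"twist":0},{"translation":[8.5,1.4,-14.8],"twist":0},{"translation":[8.5,1.4,-14.8],"twist":0},{"translation":[8.5,1.4,-14.8],"twist":0},{"translation":[8.5,1.4,-14.8],"twist":0},{"translation":[8.5,1.4,-14.8],"twist":0},{"translation":[0,0,0],"twist":0},{"translation":[0,0,0],"twist":0}]'

```text
time: 12.9
ee_pos: [0.5999, -0.0172, 0.1845]
eef_rot: [0.582, 0.649, -0.374, -0.316]
ft_force: [-0.2, -0.2, -0.1]
width: 0.087
```

```bash
python3 st.py
python3 - <<'E'
from h import *
s=camera("side");t=camera("top")
im=np.hstack([cv2.resize(s["img"][120:240,300:420],None,fx=3.3,fy=3.3),cv2.resize(t["img"][100:220,260:380],None,fx=3.3,fy=3.3)])
cv2.imwrite("pics/p4.png",im[:,:,::-1])
E
```

```text
t 12.9 q [ 0.735 -0.016 -0.747  2.052 -0.088  0.556  1.747] ee [ 0.5999 -0.0172  0.1845] x [-0.123  0.992 -0.024] y [ 0.519  0.043 -0.854] grasp [ 0.59   -0.018   0.2008] F [-0.23 -0.19 -0.1 ] M [-0.032  0.604 -0.024] w 0.087
tilt 31.37 xang 1.694
```

View pics/p4.png

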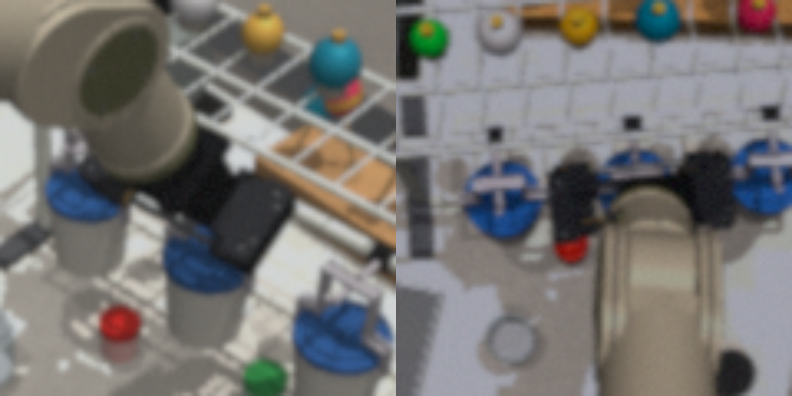

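The gripper straddles bail_b and the neighbouring pails are clear. Closing, then the heft.

Call:
jog_arm --commands '[{"translation":[0,0,0],"twist":0},{"translation":[0,0,0],"twist":0},{"translation":[0,0,0],"twist":0},{"translation":[0,0,0],"twist":0},{"translation":[0,0,0],"twist":0},{"translation":[0,0,0],"twist":0}]' --grip 1.0 --grip_force 35

```text
time: 13.6
ee_pos: [0.6, -0.0176, 0.1842]
eef_rot: [0.582, 0.649, -0.374, -0.316]
ft_force: [-0.3, 2.5, -0.2]
width: 0.0557
```

Call:
jog_arm --commands '[{"translation":[0,0,2],"twist":0},{"translation":[0,0,3],"twist":0},{"translation":[0,0,3],"twist":0},{"translation":[0,0,0],"twist":0},{"translation":[0,0,0],"twist":0},{"translation":[0,0,0],"twist":0}]'

```text
time: 14.2
ee_pos: [0.5999, -0.018, 0.192]
eef_rot: [0.582, 0.649, -0.374, -0.317]
ft_force: [-0.3, -0.2, -6.3]
width: 0.0556
```

```bash
python3 st.py
```

```text
t 14.2 q [ 0.737 -0.026 -0.744  2.043 -0.1    0.573  1.757] ee [ 0.5999 -0.018   0.192 ] x [-0.122  0.992 -0.025] y [ 0.519  0.042 -0.854] grasp [ 0.59   -0.0188  0.2082] F [-0.3  -0.17 -6.34] M [-0.055  1.365 -0.003] w 0.0556
tilt 31.36 xang 1.693
```

Pail_b weighs about 6.3 N (0.65 kg), so it is the full one. I'll lift it 24 mm in total, then draw it off toward the robot.

Call:
jog_arm --commands '[{"translation":[0,0,4],"twist":0},{"translation":[0,0,6],"twist":0},{"translation":[0,0,6],"twist":0},{"translation":[0,0,0],"twist":0},{"translation":[0,0,0],"twist":0}]'

```text
time: 14.7
ee_pos: [0.6002, -0.018, 0.2086]
eef_rot: [0.582, 0.649, -0.374, -0.316]
ft_force: [0.1, 0.6, -6.5]
width: 0.0557
```

```bash
python3 st.py
python3 - <<'E'
from h import *
s=camera("side");t=camera("top")
im=np.hstack([cv2.resize(s["img"][120:240,300:420],None,fx=3.3,fy=3.3),cv2.resize(t["img"][100:220,260:380],None,fx=3.3,fy=3.3)])
cv2.imwrite("pics/p5.png",im[:,:,::-1])
E
```

```text
t 14.7 q [ 0.74  -0.048 -0.738  2.023 -0.124  0.61   1.775] ee [ 0.6002 -0.018   0.2086] x [-0.122  0.992 -0.025] y [ 0.52   0.042 -0.853] grasp [ 0.5903 -0.0188  0.2248] F [ 0.11  0.64 -6.51] M [-0.049  1.348  0.009] w 0.0557
tilt 31.42 xang 1.693
```

View pics/p5.png

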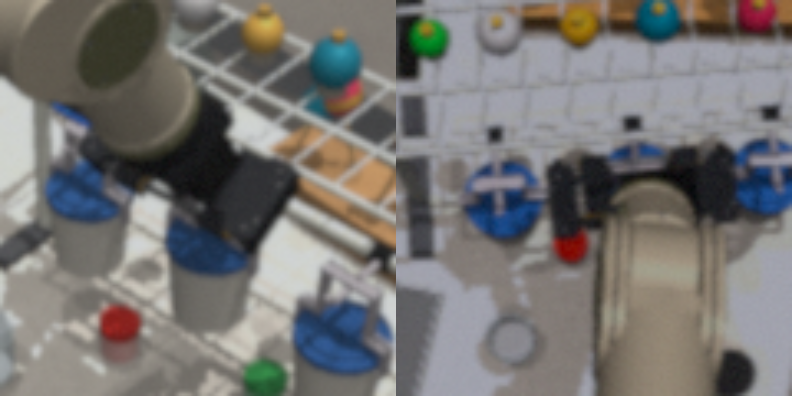

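The pail is held at 6.5 N and hangs upright in the jaws. Drawing it off.

Call:
jog_arm --commands '[{"translation":[-5,-0.6,0],"twist":0},{"translation":[-9,-1,0],"twist":0},{"translation":[-11,-1.2,0],"twist":0},{"translation":[-11,-1.2,0],"twist":0},{"translation":[-11,-1.2,0],"twist":0},{"translation":[-11,-1.2,0],"twist":0},{"translation":[-11,-1.2,0],"twist":0},{"translation":[-9,-1,0],"twist":0},{"translation":[-5,-0.6,0],"twist":0},{"translation":[0,0,0],"twist":0}]'

```text
time: 15.8
ee_pos: [0.5166, -0.0273, 0.2082]
eef_rot: [0.582, 0.649, -0.374, -0.316]
ft_force: [0.6, -0.3, -6.6]
width: 0.0559
```

```bash
python3 st.py
```

```text
t 15.8 q [ 0.707 -0.284 -0.606  2.196 -0.396  0.666  2.024] ee [ 0.5166 -0.0273  0.2082] x [-0.121  0.992 -0.025] y [ 0.519  0.042 -0.854] grasp [ 0.5067 -0.0281  0.2244] F [ 0.57 -0.33 -6.65] M [-0.055  1.252 -0.002] w 0.0559
tilt 31.39 xang 1.693
```

The pail is clear of the hook. I'll raise it while backing away, then carry it left over the low jars toward the tray, turning the tool with the arm.

Call:
jog_arm --commands '[{"translation":[-4,0,6],"twist":0},{"translation":[-6,2,10],"twist":0},{"translation":[-6,5,10],"twist":0},{"translation":[-6,8,10],"twist":0.02},{"translation":[-6,12,10],"twist":0.03},{"translation":[-6,16,8],"twist":0.03},{"translation":[-5,20,4],"twist":0.03},{"translation":[-4,24,0],"twist":0.03},{"translation":[-4,27,0],"twist":0.03},{"translation":[-4,27,0],"twist":0.03},{"translation":[-4,27,0],"twist":0.03},{"translation":[-4,27,0],"twist":0.03},{"translation":[-4,27,0],"twist":0.03},{"translation":[-4,27,0],"twist":0.03},{"translation":[-3,27,0],"twist":0.03},{"translation":[-3,24,0],"twist":0.03},{"translation":[-3,18,0],"twist":0.02},{"translation":[-2,12,0],"twist":0},{"translation":[-1,6,0],"twist":0},{"translation":[0,0,0],"twist":0}]'

```text
time: 17.8
ee_pos: [0.4373, 0.3101, 0.2662]
eef_rot: [0.441, 0.752, -0.43, -0.235]
ft_force: [-0.1, -0.4, -5.3]
width: 0.0561
```

```bash
python3 st.py
python3 - <<'E'
from h import *
s=camera("side");t=camera("top")
im=np.hstack([cv2.resize(s["img"][100:300,180:380],None,fx=1.99,fy=1.99),cv2.resize(t["img"][100:300,180:380],None,fx=1.99,fy=1.99)])
cv2.imwrite("pics/p6.png",im[:,:,::-1])
E
```

```text
t 17.8 q [ 0.456 -0.429 -0.975  2.058 -0.427  0.805  1.743] ee [0.4373 0.3101 0.2662] x [-0.5    0.866 -0.025] y [ 0.461  0.242 -0.854] grasp [0.4285 0.3055 0.2825] F [-0.1  -0.39 -5.33] M [-0.573  1.154 -0.047] w 0.0561
tilt 31.38 xang 2.095
```

View pics/p6.png

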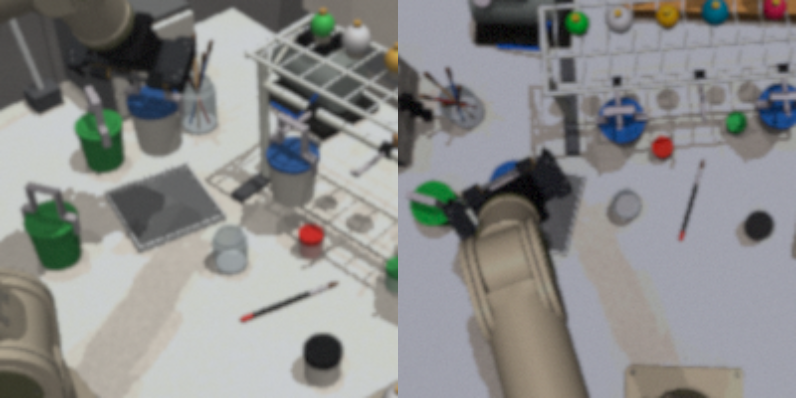

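Run:
```python
from h import *
s=camera("side")
hsv=cv2.cvtColor(s["img"],cv2.COLOR_RGB2HSV)
pts=[plane(s,180+x/1.99,100+y/1.99,.012) for x,y in[(187,165),(224,214),(145,250),(104,196)]]
print(np.round(pts,3),np.mean(pts,0).round(4))
```

```text
[[0.517 0.369 0.012]
 [0.488 0.217 0.012]
 [0.333 0.236 0.012]
 [0.354 0.398 0.012]] [0.4229 0.3052 0.012 ]
```

The two views agree on the tray centre to about 8 mm, at roughly (0.425, 0.310). The pail is at (0.428, 0.306), so I'll lower it.

Call:
jog_arm --commands '[{"translation":[0,0,-6],"twist":0},{"translation":[0,1,-12],"twist":0},{"translation":[0,1,-15],"twist":0},{"translation":[0,1,-15],"twist":0},{"translation":[0,0,-15],"twist":0},{"translation":[0,0,-15],"twist":0},{"translation":[0,0,-15],"twist":0},{"translation":[0,0,-12],"twist":0},{"translation":[0,0,-10],"twist":0},{"translation":[0,0,-8],"twist":0},{"translation":[0,0,-5],"twist":0},{"translation":[0,0,-3],"twist":0},{"translation":[0,0,0],"twist":0},{"translation":[0,0,0],"twist":0}]'

```text
time: 19.35
ee_pos: [0.4382, 0.3118, 0.1355]
eef_rot: [0.442, 0.752, -0.429, -0.236]
ft_force: [0.3, -0.8, -5.7]
width: 0.0555
```

```bash
python3 st.py
python3 - <<'E'
from h import *
s=camera("side");t=camera("top")
im=np.hstack([cv2.resize(s["img"][120:240,210:330],None,fx=3.3,fy=3.3),cv2.resize(t["img"][130:250,190:310],None,fx=3.3,fy=3.3)])
cv2.imwrite("pics/p7.png",im[:,:,::-1])
E
```

```text
t 19.35 q [ 0.667 -0.27  -1.316  2.224 -0.322  0.461  1.637] ee [0.4382 0.3118 0.1355] x [-0.498  0.867 -0.025] y [ 0.462  0.241 -0.853] grasp [0.4294 0.3072 0.1517] F [ 0.31 -0.76 -5.71] M [-0.509  1.17  -0.069] w 0.0555
tilt 31.41 xang 2.093
```

View pics/p7.png

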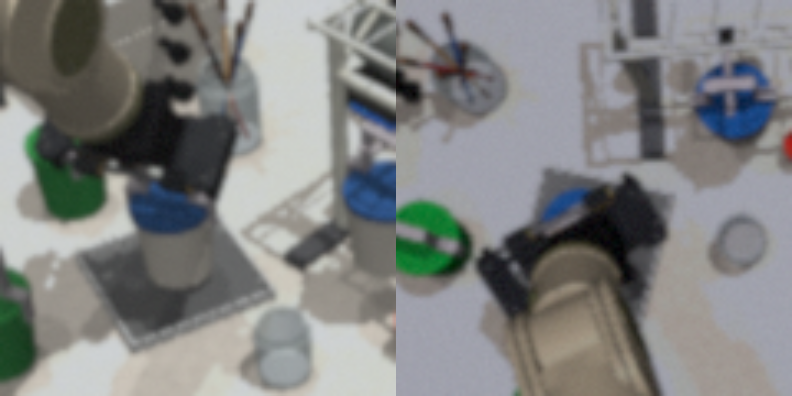

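The pail is upright over the middle of the tray, with its foot at side crop (180,280). The last ~16 mm go slowly.

Call:
jog_arm --commands '[{"translation":[0,0,-3],"twist":0},{"translation":[0,0,-3],"twist":0},{"translation":[0,0,-3],"twist":0},{"translation":[0,0,-2],"twist":0},{"translation":[0,0,-2],"twist":0},{"translation":[0,0,-1],"twist":0},{"translation":[0,0,0],"twist":0},{"translation":[0,0,0],"twist":0}]'

```text
time: 20.25
ee_pos: [0.4381, 0.3118, 0.1213]
eef_rot: [0.442, 0.752, -0.429, -0.236]
ft_force: [0.4, 0.5, -6.5]
width: 0.0558
```

```bash
python3 st.py
```

```text
t 20.25 q [ 0.732 -0.246 -1.393  2.237 -0.29   0.422  1.61 ] ee [0.4381 0.3118 0.1213] x [-0.498  0.867 -0.025] y [ 0.462  0.241 -0.854] grasp [0.4293 0.3072 0.1376] F [ 0.37  0.55 -6.51] M [-0.569  1.187  0.027] w 0.0558
tilt 31.39 xang 2.093
```

Call:
jog_arm --commands '[{"translation":[0,0,-1],"twist":0},{"translation":[0,0,-1],"twist":0},{"translation":[0,0,0],"twist":0},{"translation":[0,0,0],"twist":0}]'

```text
time: 20.65
ee_pos: [0.4385, 0.312, 0.1198]
eef_rot: [0.442, 0.752, -0.429, -0.236]
ft_force: [-0.6, 0.0, 1.8]
width: 0.056
```

```bash
python3 st.py
```

```text
t 20.65 q [ 0.742 -0.242 -1.405  2.238 -0.282  0.415  1.604] ee [0.4385 0.312  0.1198] x [-0.498  0.867 -0.025] y [ 0.462  0.242 -0.853] grasp [0.4298 0.3074 0.136 ] F [-0.6   0.01  1.79] M [-0.391  0.782  0.013] w 0.056
tilt 31.45 xang 2.092
```

The pail is down: the load moved to the tray floor at TCP z = 0.120, as predicted. Opening now.

Call:
jog_arm --commands '[{"translation":[0,0,0],"twist":0},{"translation":[0,0,0],"twist":0},{"translation":[0,0,0],"twist":0},{"translation":[0,0,0],"twist":0},{"translation":[0,0,0],"twist":0},{"translation":[0,0,0],"twist":0},{"translation":[0,0,0],"twist":0}]' --grip 0

```text
time: 21.35
ee_pos: [0.438, 0.3118, 0.1193]
eef_rot: [0.442, 0.752, -0.429, -0.236]
ft_force: [0.1, 0.4, -0.1]
width: 0.0867
```

```bash
python3 st.py
python3 - <<'E'
from h import *
s=camera("side");t=camera("top")
im=np.hstack([cv2.resize(s["img"][120:240,210:330],None,fx=3.3,fy=3.3),cv2.resize(t["img"][130:250,190:310],None,fx=3.3,fy=3.3)])
cv2.imwrite("pics/p8.png",im[:,:,::-1])
E
```

```text
t 21.35 q [ 0.742 -0.242 -1.405  2.239 -0.282  0.416  1.604] ee [0.438  0.3118 0.1193] x [-0.498  0.867 -0.025] y [ 0.462  0.241 -0.854] grasp [0.4293 0.3073 0.1355] F [ 0.1   0.38 -0.12] M [-0.223  0.6    0.052] w 0.0867
tilt 31.39 xang 2.093
```

View pics/p8.png

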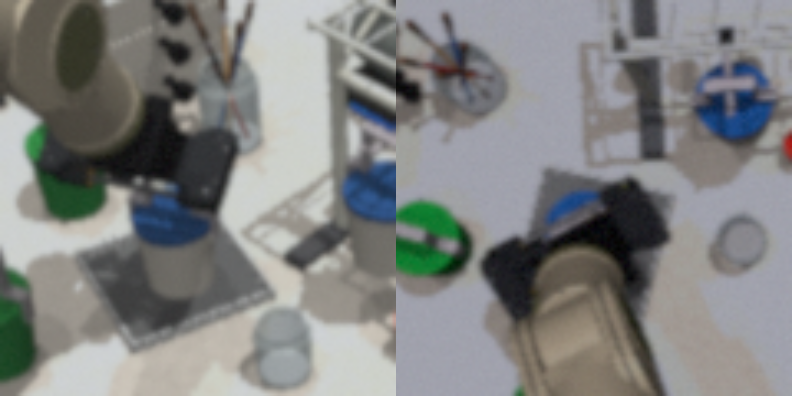

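Released, with no contact force. I'll retreat backward along the tool axis and then up.

Call:
jog_arm --commands '[{"translation":[-4.6,-2.4,8.5],"twist":0},{"translation":[-6.9,-3.6,12.8],"twist":0},{"translation":[-6.9,-3.6,12.8],"twist":0},{"translation":[-6.9,-3.6,12.8],"twist":0},{"translation":[-6.9,-3.6,12.8],"twist":0},{"translation":[-6.9,-3.6,12.8],"twist":0},{"translation":[-6.9,-3.6,12.8],"twist":0},{"translation":[-6.9,-3.6,12.8],"twist":0},{"translation":[0,0,30],"twist":0},{"translation":[0,0,40],"twist":0},{"translation":[0,0,40],"twist":0},{"translation":[0,0,40],"twist":0},{"translation":[0,0,0],"twist":0}]'

```text
time: 22.75
ee_pos: [0.3862, 0.2858, 0.3733]
eef_rot: [0.442, 0.754, -0.426, -0.234]
ft_force: [0.5, 0.9, -0.4]
width: 0.0867
```

```bash
python3 st.py
python3 - <<'E'
from h import *
s=camera("side");t=camera("top")
cv2.imwrite("pics/p9s.png",s["img"][:,:,::-1]);cv2.imwrite("pics/p9t.png",t["img"][:,:,::-1])
E
```

```text
t 22.75 q [-0.071 -0.487 -0.524  1.975 -0.196  1.041  1.54 ] ee [0.3862 0.2858 0.3733] x [-0.499  0.866 -0.024] y [ 0.467  0.245 -0.85 ] grasp [0.3773 0.2811 0.3894] F [ 0.5   0.89 -0.42] M [-0.217  0.588 -0.048] w 0.0867
tilt 31.83 xang 2.094
```

View pics/p9s.png

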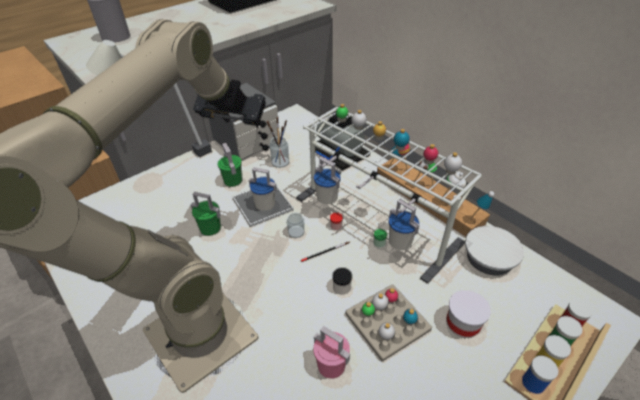

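View pics/p9t.png

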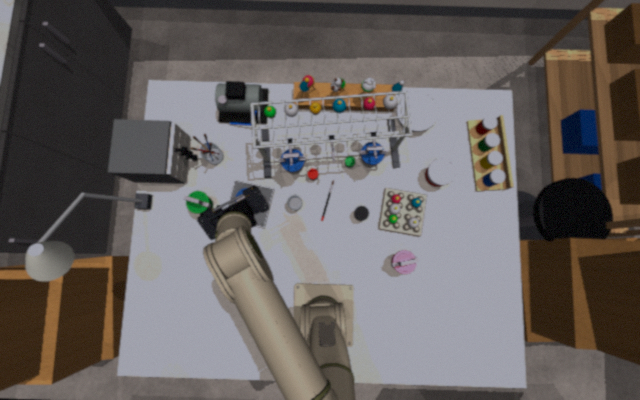

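Pail_b stands upright in the tray at side (263,192). Pails a and c hang at (327,183) and (403,225) as before, and the bystanders look unmoved. One numeric check, then I'll hand in.

Run:
```python
from h import *
s=camera("side")
b=cv2.inRange(cv2.cvtColor(s["img"],cv2.COLOR_RGB2HSV),(100,120,40),(130,255,255))
n,l,st,ce=cv2.connectedComponentsWithStats(b)
for i in range(1,n):
    if st[i,4]>60: print(st[i],ce[i].round(1),"z.155",plane(s,*ce[i],.155).round(3),"z.09",plane(s,*ce[i],.09).round(3))
print(read_state()["joint_vel"].round(3))
close_job()
```

```text
[314 170  21  17 248] [323.9 178.5] z.155 [0.563 0.134 0.155] z.09 [0.613 0.193 0.09 ]
[251 178  22  16 245] [260.7 186.3] z.155 [0.386 0.239 0.155] z.09 [0.424 0.306 0.09 ]
[389 212  25  21 367] [401.  222.5] z.155 [ 0.6   -0.164  0.155] z.09 [ 0.653 -0.127  0.09 ]
[523 369  26  24 317] [533.4 382.5] z.155 [ 0.456 -0.662  0.155] z.09 [ 0.499 -0.661  0.09 ]
[ 0.008  0.005 -0.008  0.023  0.001  0.001 -0.   ]
the job is handed in; nothing more can be done
```

The full pail was the middle one, pail_b. It now stands upright near the middle of the tray, and the job is handed in at about 23 s.

- **Tilting the tool:** The moves can only shift the tool and turn it about z. To get the tilt needed under the shelf, I raised the tool until joint 6 reached its stop. That forced it forward to 34°, and it stayed at about 31° for the work.
- **Hefting:** Pail_a pulled about 1.5 N, so I put it back on its hook. Pail_b pulled about 6.3–6.6 N, so it is the full one. I did not heft pail_c, since only one pail is full.
- **Placing:** I lifted pail_b 24 mm, drew it off the hook and lowered it onto the tray in 1 mm steps. The load left the gripper at the predicted height, and I released and backed off with no contact force.

**Last checks:**
- **Pail_b position:** the lid centre measures about (0.424, 0.306). The tray centre measured (0.426, 0.313) from the top view and (0.423, 0.305) from the side. These differ by about 8 mm, well inside the 50 mm allowed.
- **Pails a and c:** both sit within 0.1 pixel of their starting positions in the side picture.
- **Bystanders:** they look unmoved in the last pictures, judged by eye only.
- **Forces and failures:** the forces I read at the end of each move never came near the limits, and none of these checks failed.

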